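Find where the stuck-weight arm balances and poise it on the post

ROBOT

A 6-joint arm with a two-finger parallel gripper is mounted at the origin on a cart in front of the work surface, level with it; the furniture and walls round the work are solid. World frame = base frame: x ahead of the robot, y to its left, z up, the work surface at z = 0. Lengths are in mm, angles in rad, forces in N, time in s.
With the tool pointing down it reaches from about 300 to 775 mm from the base axis. Payload 14.6 kg.
Tool frame: the origin (TCP) lies at the very end of the fingers, on their centre line; the grasp point (between the pads) lies 19 mm behind it; z points along the fingers, y is the line along which they close (so a half turn about z gives the same grasp; the last joint's range is limited). The gripper opens to 94 mm and grips with 3 to 60 N. Pads are 16 mm wide; open, the fingers measure 119 mm over their backs; the gripper's body (75 mm by 177 mm) begins 78 mm behind the grasp point.
Start: joints at [1.229, 0.3, 1.521, -0, 1.321, -0.067], TCP at [149.243, 529.354, 205.446] pointing down, gripper open.
Joint ranges: [-3.03, 3.03], [-0.79, 2.21], [0.23, 2.52], [-1.04, 4.18], [0, 3.07], [-2.55, 2.55]. Speed limits (rad/s): [2.22, 2.22, 2.57, 3.14, 3.14, 3.14].

INTERFACE

Orientations are given as [roll, pitch, yaw] about the fixed x, y, z axes, in that order (R = Rz(yaw) Ry(pitch) Rx(roll)).
In Python, from cell import manip gives the robot as it stands.
- The arm moves only by the tool servo_tool, never from a script. Its argument "motion" is a list that holds one entry, the list of rows, each a list of 7 numbers: the shift along the world's x, y, z as a fraction of full scale, then the turn, a rotation vector about the world's x, y, z as a fraction of full scale, then the closure, from 0 (fully open) to 1 (shut). In form: [[[x, y, z, rx, ry, rz, gripper], ...]]. A call has 1 to 10 rows; each row is the pose to reach, as a shift and turn from the pose commanded when the call began, turning the shorter way round; what a row does not reach only later rows make up. Full scale, the value 1, is 0.5 m for a shift and pi rad for a turn. A row lasts 1/10 s, in which the tool goes at most 50 mm and 8.59 degrees, less where a joint would pass 70% of its speed; a pose out of reach is approached as far as the arm can. A call with a number of a shift or a turn outside -1 to 1 is refused whole. A call with a gripper value outside its range is refused whole. The fingers move at their own pace and stop on an object; "newtons" is the grip in N (left out, the last holds). Time passes only in rows, so rows that repeat a pose let the fingers close. It gives the time, the measured TCP pose, the force, the opening and the grip force at its end, in the units of the state.
- manip.read_state(): the state, without advancing time (a new reading comes with each control period).
- manip.camera(name): name is "scene" or "side" or "wrist"; returns a dict with "frame" (480x640x3 uint8, red, green, blue), "range_z" (480x640 float32, mm along the optical axis (not along the pixel's ray), 0 where there is no reading), "vfov" (degrees; the focal length in pixels is half the picture's height over the tangent of half this angle, whatever the lens; pixels are square), "cx", "cy" (the principal point, pixels), "cam_to_world" (4x4, takes a point from camera to world coordinates). Camera axes: x right, y down, z forward; pixel columns grow to the right and rows downward; lengths in mm; the calibration is good to about 2 mm. The wrist camera is an equidistant fisheye: a pixel r from the principal point sees the ray r / f radians off the axis. A picture is of the moment at which its call begins.
- manip.sign_off(): hands the job in; it is judged then, once.
The state is a dict: "clock": time; "joints": joint angles; "qd": joint speeds; "effort": joint torques, N m; "eef_pos": TCP position; "eef_rot": TCP orientation; "wrist_force": force on the tool from outside, world axes, zero at the start; "moment": the same for the moment, N m; "finger_gap": finger opening in mm; "finger_force": force on a finger pad.
Only numpy, scipy, OpenCV 4.12 (cv2) and the standard library are available. Lean on these libraries where they do the work, as an engineer would, in place of code of your own. Each camera call takes 0.05 s, during which the arm holds its last target. There are 200 camera calls.

TASK

The counterweight inside the closed rectangular arm on the two rests has stuck at an unknown place. Try small lifts at different points to find where the arm balances, lift it clear of both rests and hold it level, then set it gently across the single narrow post so that it stays there level, balanced on the post alone, after you let go. Never let it tip over or press it down hard, and leave the other things where they are.

Things in the scene. Friction and masses are not known exactly. Their poses are not given: they have to be found in the camera images.
- beam_center (a point): centre (half-way along, across and up) of the loose arm: a closed hollow aluminium bar with black end caps, 360 mm long (its y axis), 28 mm wide (x axis), 20 mm high (z axis), 0.5 to 0.9 kg. A heavy weight stuck inside, unseen, puts its balance point up to 90 mm from this centre along y, toward either end, and does not shift. Pinch it across its width from above, between the rests
- beam_end_left (a point): centre of the arm's end face at its +y end, 180 mm from beam_center; at the start the arm lies flat on the two rests, its underside 60 mm above the worktop
- beam_end_right (a point): centre of the arm's end face at its -y end, 180 mm from beam_center; the arm's faces are smooth, so a light pinch away from the balance point lets the heavy end sag
- rests_mid (a point): point midway between the two fixed rests, level with their rubber tops, 60 mm above the worktop. The rests stand 140 mm either side of it along its y axis; each is 14 mm long in y, 66 mm wide in x, with two lips 54 mm apart across x that rise 6 mm above the rubber. Between the rests there is only a flat foot 34 mm wide, 10 mm high
- post_top (a point): centre of the flat rubber top of the single fixed balance post, 80 mm above the worktop: a square pad 14 x 14 mm on a column of that section, wider only below 18 mm height (round foot 72 mm across). The arm's balance point must lie over this pad, so within 7 mm of its centre along the arm; any heading of the arm will do
- timer: bystander: white countdown timer, 66 x 66 x 19 mm, origin under its centre
- weigh_cup: bystander: small white plastic cup, 45 mm across, 28 mm high, origin under its centre
- petri_dish: bystander: covered petri dish, 91 mm across, 16 mm high, origin under its centre

How it is judged:
By the outcome, as a careful person would: the job done as asked, in the order asked, and still so for the second after the job is handed in, with the robot touching nothing.
It also fails if it takes over 61 s, if anything falls off the work surface, if the arm or the gripper's body presses on something with over 40 N, if the wrist force passes 120 N, or if a joint passes its speed limit or range.

## Working session

There is one attempt and no reset: what is moved stays moved. The work goes in short steps, Python scripts to look and compute and a tool call to move; the robot and the scene stay as the last step left them, time stands still between calls to the robot, and variables do not carry over. Pictures are saved under pics/ and viewed, at most 10 in all, crops included, and the job is handed in when it is done.

Besides the shell and the picture viewer there is one more tool, called after "Emit:" as name([rows], argument=value, ...), one row to a line, values as JSON. servo_tool: Moves the arm, as the interface text tells. Its arguments: {"type":"object","properties":{"motion":{"type":"array"},"newtons":{"type":"number"}},"required":["motion"]}

```bash
mkdir -p pics; cat > h.py <<'E'
from cell import manip
import numpy as np, cv2
def cloud(c):
    f=240/np.tan(np.radians(c['vfov'])/2); v,u=np.mgrid[0:480,0:640]; z=c['range_z']
    P=np.stack([(u-c['cx'])/f*z,(v-c['cy'])/f*z,z,np.ones_like(z)],-1)@np.array(c['cam_to_world']).T
    P=P[...,:3]; P[z<=0]=np.nan; return P
def save(c,n): cv2.imwrite(n,cv2.cvtColor(c['frame'],cv2.COLOR_RGB2BGR))
E
python3 - <<'E'
from h import *
ims=[]
for n in('scene','side'):
    c=manip.camera(n); save(c,f'pics/{n}0.png'); np.save(f'{n}0.npy',cloud(c)); print(n,np.array(c['cam_to_world']).round(2).tolist(),c['vfov'])
print(manip.read_state())
E
```

```text
scene [[0.67, -0.46, 0.59, -230.76], [-0.74, -0.43, 0.51, -696.03], [0.02, -0.78, -0.63, 926.18], [0.0, 0.0, 0.0, 1.0]] 46.69368703914903
side [[-0.92, -0.25, 0.29, 224.73], [-0.38, 0.56, -0.74, 868.16], [0.02, -0.79, -0.61, 771.88], [0.0, 0.0, 0.0, 1.0]] 43.70505564157357
{'clock': 0.1, 'joints': array([ 1.22940010e+00,  3.00392432e-01,  1.52151800e+00, -2.40667459e-05,
        1.32070210e+00, -6.66110144e-02]), 'qd': array([ 2.31486898e-05, -2.01622612e-04, -1.11822328e-03, -2.03173115e-03,
        1.04349379e-03,  1.36541322e-03]), 'effort': array([ 1.11662896e-03, -5.32633567e+01, -3.53293526e+01,  7.09792902e-02,
        2.33358733e-02, -6.72897727e-05]), 'eef_pos': array([149.17255321, 529.13855908, 204.95616686]), 'eef_rot': array([-3.14057348e+00, -4.46250520e-05,  2.86681338e+00]), 'wrist_force': array([-0.25614187, -0.59606606, -0.44041872]), 'moment': array([ 0.06165853, -0.00371073,  0.02729499]), 'finger_force': 0.0, 'finger_gap': 93.73389982103353}
```

View pics/scene0.png

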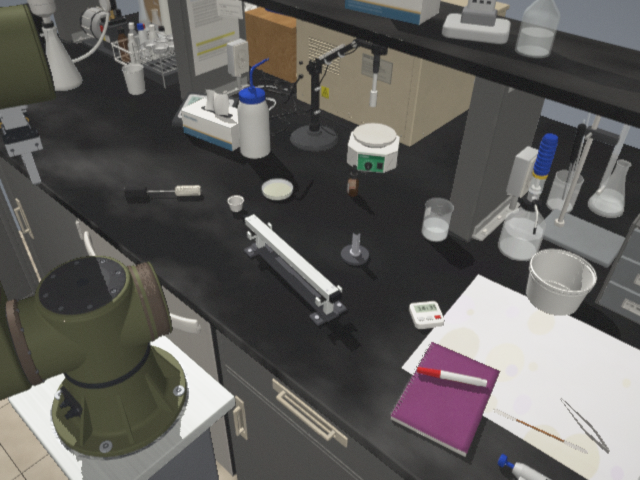

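View pics/side0.png

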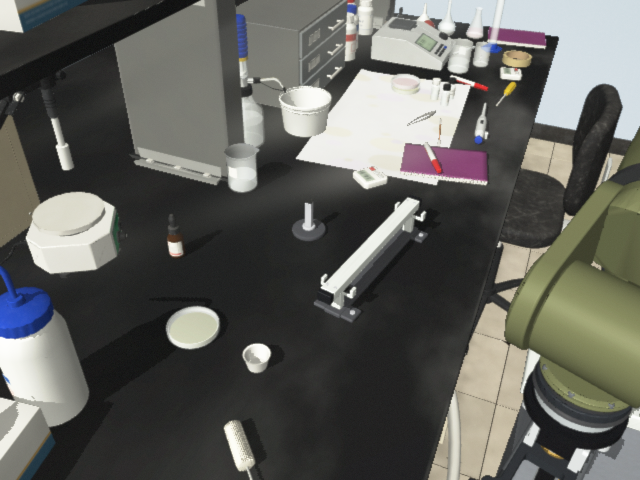

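The scene view shows the arm on its rests from (250,220) to (335,295), the post top at about (356,236), the timer at (426,315), the cup at (236,204) and the dish at (277,189). The side view shows the arm from (325,285) to (412,203) and the post top at about (308,205).

```bash
python3 - <<'E'
from h import *
for n,bb,pb in(('scene',(235,205,350,320),(343,225,372,262)),('side',(310,190,435,320),(296,195,322,240))):
    P=np.load(n+'0.npy'); im=cv2.imread(f'pics/{n}0.png')
    def reg(b,lo,hi):
        q=P[b[1]:b[3],b[0]:b[2]].reshape(-1,3); col=im[b[1]:b[3],b[0]:b[2]].reshape(-1,3)
        m=(q[:,2]>lo)&(q[:,2]<hi); return q[m]
    q=reg(bb,74,90); 
    r=cv2.minAreaRect(q[:,:2].astype(np.float32)); print(n,'beam',len(q),r,np.median(q[:,2]))
    m=q.mean(0); w,v=np.linalg.eigh(np.cov(q[:,:2].T)); d=v[:,1]; t=(q[:,:2]-m[:2])@d; s=(q[:,:2]-m[:2])@v[:,0]
    print(' dir',d,'yaw',np.degrees(np.arctan2(d[1],d[0])),'ends',m[:2]+d*t.min(),m[:2]+d*t.max(), 'cross',np.percentile(s,[1,99]),'mid',m[:2]+d*(t.min()+t.max())/2+v[:,0]*(np.percentile(s,1)+np.percentile(s,99))/2)
    for lo,hi in((75,90),(25,70)):
        q=reg(pb,lo,hi); print(' post',lo,len(q),np.median(q,0) if len(q) else '',q.min(0),q.max(0))
E
```

```text
scene beam 1306 ((462.6143798828125, -0.9453277587890625), (361.5967102050781, 31.961994171142578), 79.69359588623047) 77.9622841080635
 dir [0.17436814 0.98468053] yaw 79.95811019369937 ends [ 430.45890208 -178.89882487] [493.50970928 177.157636  ] cross [-15.08210659  13.84777914] mid [462.59201478  -0.97820813]
 post 75 29 [630.0121885  -72.55666197  77.69711185] [621.73971817 -79.47147023  75.42290514] [637.08592934 -64.88656187  80.95727874]
 post 25 104 [625.06342825 -74.8114294   47.36683792] [619.42823988 -78.95596936  26.15497233] [638.62211102 -62.96912308  69.89820488]
side beam 1963 ((543.660888671875, -10.038360595703125), (363.04864501953125, 191.19871520996094), 79.88895416259766) 79.76131726878918
 dir [0.16645356 0.98604929] yaw 80.41831462304742 ends [ 434.52154615 -174.90421037] [494.94836635 183.05642412] cross [-14.85386761  15.04086922] mid [464.64275985   4.09167041]
 post 75 39 [629.64795689 -65.36784056  80.23410042] [623.80768403 -74.04051767  75.29830528] [637.14781546 -58.11057321  82.62270952]
 post 25 142 [628.21589624 -62.230763    47.68856621] [622.78084467 -75.33744336  25.21310917] [638.04488772 -57.09412516  69.39942211]
```

```bash
python3 - <<'E'
from h import *
P=np.load('side0.npy').reshape(-1,3);S=np.load('scene0.npy').reshape(-1,3)
for n,Q in(('side',P),('scene',S)):
    print(n)
    for x in range(350,850,50):
        row=[]
        for y in range(-400,500,50):
            m=(abs(Q[:,0]-x-25)<25)&(abs(Q[:,1]-y-25)<25)
            row.append(int(np.nanmax(Q[m,2])) if m.any() else -1)
        print(x,row)
E
```

```text
side
350 [14, 3, 4, 3, 8, 12, 5, 4, 5, 3, 3, 5, 4, 4, 4, 4, 4, 2]
400 [30, 4, 3, 3, 83, 84, 84, 82, 70, 3, 9, 3, 5, 5, 4, 4, 4, 5]
450 [16, 4, 4, 3, 67, 82, 83, 82, 82, 84, 83, 83, 4, 5, 4, 4, 22, 30]
500 [15, 19, 17, 3, 4, 3, 4, 5, 4, 3, 82, 83, 5, 30, 29, 5, 29, 31]
550 [17, 21, 19, 4, 4, 5, 13, 3, 4, 4, 5, 4, 5, 30, 31, 4, 4, 4]
600 [7, 19, 17, 4, 4, 10, 82, 14, 4, 5, 4, 4, 5, 5, 4, 5, 4, 4]
650 [5, 5, 5, 4, 4, 5, 14, 12, 4, 5, 4, 5, 19, 20, 19, 4, 5, 5]
700 [7, 5, 4, 4, 4, 5, 4, 4, 4, 5, 5, 5, 19, 19, 20, 5, 4, 5]
750 [4, 4, 5, 4, 4, 4, 5, 6, 5, 5, 5, 5, 5, 4, 4, 5, 161, 224]
800 [5, 4, 5, 95, 96, 96, 451, 459, 470, 474, 475, 476, 475, 476, 476, 476, 4, 274]
scene
350 [13, 2, 3, 3, 9, 11, 4, 4, 3, 4, 2, 3, 4, 2, 3, 2, 4, 3]
400 [29, 3, 3, 3, 81, 82, 82, 84, 80, 3, 8, 3, 4, 4, 3, 3, 3, 4]
450 [15, 3, 4, 3, 77, 82, 81, 82, 82, 81, 82, 81, 3, 5, 2, 2, 30, 28]
500 [14, 23, 5, 3, 4, 1, 3, 2, 1, 1, 79, 79, 1, 26, 28, 3, 27, 28]
550 [18, 20, 18, 3, 4, 2, 10, 3, 3, 3, 2, 2, 3, 27, 28, 4, 3, 2]
600 [6, 18, 12, 3, 4, 11, 80, 12, 3, 3, 3, 4, 3, 10, 3, 6, 4, 2]
650 [5, 6, 3, 3, 3, 4, 12, 7, 2, 5, 3, 4, 19, 17, 17, 3, 3, 4]
700 [4, 2, 6, 3, 6, 3, 2, 4, 4, 3, 3, 5, 17, 19, 17, 6, 3, 4]
750 [4, 4, 3, 3, 4, 4, 4, 3, 3, 3, 4, 3, 3, 3, 5, 5, 204, 221]
800 [474, 474, 474, 474, 474, 474, 475, 474, 473, 473, 474, 473, 474, 474, 474, 473, 473, 467]
```

Emit:
servo_tool([
  [[0.31,-0.52,0,0,0,-0.23,0.3],[0.31,-0.52,0,0,0,-0.23,0.3],[0.31,-0.52,0,0,0,-0.23,0.3],[0.31,-0.52,0,0,0,-0.23,0.3],[0.31,-0.52,0,0,0,-0.23,0.3],[0.31,-0.52,0,0,0,-0.23,0.3],[0.31,-0.52,0,0,0,-0.23,0.3],[0.31,-0.52,0,0,0,-0.23,0.3]],
], newtons=8)

```text
clock: 0.9
eef_pos: [304.7, 268.7, 205.5]
eef_rot: [3.142, -0.0, 2.142]
wrist_force: [1.5, 0.0, 0.1]
finger_gap: 65.9
finger_force: 0.0
```

Emit:
servo_tool([
  [[0.318,-0.534,0,0,0,-0.238,0.3],[0.318,-0.534,0,0,0,-0.238,0.3],[0.318,-0.534,0,0,0,-0.238,0.3],[0.318,-0.534,0,0,0,-0.238,0.3],[0.318,-0.534,0,0,0,-0.238,0.3],[0.318,-0.534,0,0,0,-0.238,0.3],[0.318,-0.534,-0.1,0,0,-0.238,0.3],[0.318,-0.534,-0.17,0,0,-0.238,0.3],[0.318,-0.534,-0.17,0,0,-0.238,0.3],[0.318,-0.534,-0.17,0,0,-0.238,0.3]],
])

```text
clock: 1.9
eef_pos: [463.6, 3.6, 121.2]
eef_rot: [-3.141, -0.0, 1.398]
wrist_force: [-0.7, -1.1, 0.4]
finger_gap: 65.8
finger_force: 0.0
```

```bash
python3 - <<'E'
from h import *
c=manip.camera('wrist'); save(c,'pics/w1.png'); print(np.array(c['cam_to_world']).round(3).tolist(),c['vfov'],c['cx'],c['cy'])
s=manip.read_state(); print(s['eef_pos'],s['eef_rot'],s['wrist_force'],s['moment'])
E
```

```text
[[0.985, -0.168, -0.042, 475.857], [-0.173, -0.956, -0.237, 70.597], [-0.001, 0.241, -0.971, 301.481], [0.0, 0.0, 0.0, 1.0]] 65.70646984690485 320.8076206166231 241.52715864557268
[464.09983652   3.40166662 122.13882412] [ 3.13980273e+00 -2.59490196e-04  1.39832068e+00] [-0.18090792 -0.90594735 -0.00696147] [-0.0672243   0.04122602 -0.0220293 ]
```

View pics/w1.png

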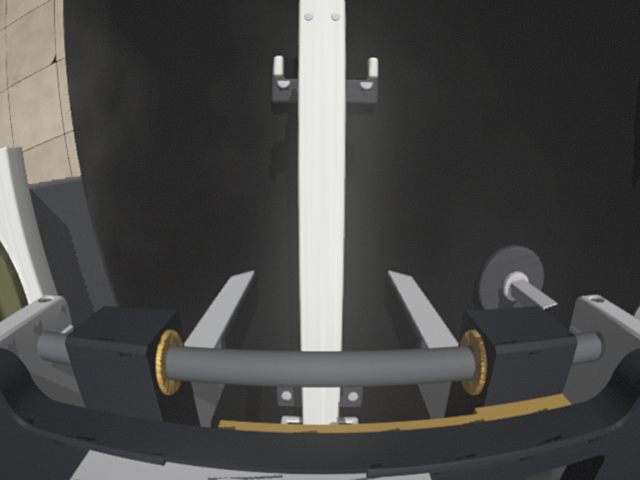

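The wrist view shows the arm centred between the fingertips at (250,275) and (390,275), with the post top at about (515,285).

Emit:
servo_tool([
  [[0,0,-0.09,0,0,0,0.3],[0,0,-0.11,0,0,0,0.3],[0,0,-0.131,0,0,0,0.3],[0,0,-0.131,0,0,0,0.3],[0,0,-0.131,0,0,0,0.85],[0,0,-0.131,0,0,0,0.85],[0,0,-0.131,0,0,0,0.85],[0,0,-0.131,0,0,0,0.85],[0,0,-0.131,0,0,0,0.85]],
], newtons=20)

```text
clock: 2.85
eef_pos: [463.3, 2.3, 55.2]
eef_rot: [3.141, -0.0, 1.396]
wrist_force: [-0.0, 0.9, -0.5]
finger_gap: 29.1
finger_force: 0.0
```

```bash
python3 - <<'E'
from h import *
s=manip.read_state(); print(s)
E
```

```text
{'clock': 2.85, 'joints': array([-7.40431241e-02,  3.04790972e-01,  1.90601405e+00, -1.08824529e-05,
        9.30494690e-01,  1.00285274e-01]), 'qd': array([ 0.00095818,  0.00217041,  0.00139941, -0.0001504 , -0.00143533,
        0.00112648]), 'effort': array([ 5.58001280e-03, -4.61638248e+01, -2.79485196e+01,  6.09079096e-02,
        1.44938534e-02,  3.28767846e-04]), 'eef_pos': array([463.33079476,   2.328898  ,  55.15992206]), 'eef_rot': array([ 3.14130031e+00, -2.06437535e-05,  1.39647443e+00]), 'wrist_force': array([-0.00090711,  0.86775021, -0.52009721]), 'moment': array([-0.04359049,  0.03881264, -0.00629327]), 'finger_force': 0.0, 'finger_gap': 29.12056876513617}
```

Emit:
servo_tool([
  [[0,0,0,0,0,0,0.85],[0,0,0,0,0,0,0.85],[0,0,0.002,0,0,0,0.85],[0,0,0.005,0,0,0,0.85],[0,0,0.008,0,0,0,0.85],[0,0,0.01,0,0,0,0.85],[0,0,0.01,0,0,0,0.85],[0,0,0.01,0,0,0,0.85]],
])

```text
clock: 3.65
eef_pos: [463.2, 2.4, 59.9]
eef_rot: [-3.141, 0.0, 1.397]
wrist_force: [0.2, -0.3, -7.3]
finger_gap: 27.8
finger_force: 20.0
```

```bash
cat >> h.py <<'E'
def beam_tilt():
    "side+scene depth: fit beam top face, slope along the arm (mm per 360), + forces averaged"
    F=[];M=[]
    for n in('side','scene','side','scene','side','scene'):
        c=manip.camera(n); s=manip.read_state(); F.append(s['wrist_force']);M.append(s['moment'])
        if len(F)>2: continue
        P=cloud(c).reshape(-1,3); im=c['frame'].reshape(-1,3).astype(int)
        p=s['eef_pos']; a=s['eef_rot'][2]; d=np.array([np.cos(a),np.sin(a)])
        t=(P[:,:2]-p[:2])@d; l=(P[:,:2]-p[:2])@[-d[1],d[0]]
        m=(abs(l)<11)&(abs(t)>25)&(abs(t)<260)&(abs(P[:,2]-p[2]-25)<35)&(im.min(1)>110)
        if m.sum()<50: print(n,'few',m.sum()); continue
        t,z=t[m],P[m,2]
        for _ in range(4):
            k=np.polyfit(t,z,1); r=z-np.polyval(k,t); g=r>-3; t,z=t[g],z[g]
        print(n,'slope deg',np.degrees(np.arctan(k[0])).round(2),'z at tool',k[1].round(1),'n',g.sum(),'t',t.min().round(),t.max().round())
    print('F',np.mean(F,0).round(2),'M',np.mean(M,0).round(3),'std',np.std(M,0).round(3))
    print(s['clock'],s['eef_pos'].round(1),s['eef_rot'].round(4),s['finger_gap'],s['finger_force'])
E
python3 -c "from h import *; beam_tilt()"
```

```text
side slope deg -1.77 z at tool 84.4 n 767 t -114.0 172.0
scene slope deg -1.99 z at tool 82.7 n 453 t -172.0 165.0
F [-0.03 -0.17 -7.75] M [-0.212  0.108  0.007] std [0.021 0.028 0.02 ]
3.95 [463.2   2.3  59.9] [-3.1415  0.      1.3966] 27.7983660074909 19.998807907104492
```

Emit:
servo_tool([
  [[0,0,-0.005,0,0,0,0.85],[0,0,-0.01,0,0,0,0.85],[0,0,-0.01,0,0,0,0.85],[0,0,-0.01,0,0,0,0.5],[0,0,-0.01,0,0,0,0.5],[0,0,-0.01,0,0,0,0.5],[0.006,0.034,-0.01,0,0,0,0.5],[0.012,0.069,-0.01,0,0,0,0.5],[0.012,0.069,-0.01,0,0,0,0.85],[0.012,0.069,-0.01,0,0,0,0.85]],
])

```text
clock: 4.95
eef_pos: [469.2, 36.8, 54.9]
eef_rot: [3.142, 0.0, 1.397]
wrist_force: [0.1, -0.7, -0.0]
finger_gap: 34.4
finger_force: 0.0
```

Emit:
servo_tool([
  [[0,0,0,0,0,0,0.85],[0,0,0,0,0,0,0.85],[0,0,0,0,0,0,0.85],[0,0,0.002,0,0,0,0.85],[0,0,0.005,0,0,0,0.85],[0,0,0.008,0,0,0,0.85],[0,0,0.01,0,0,0,0.85],[0,0,0.01,0,0,0,0.85],[0,0,0.01,0,0,0,0.85]],
])

```text
clock: 5.85
eef_pos: [469.2, 36.9, 59.9]
eef_rot: [-3.141, 0.0, 1.397]
wrist_force: [-1.1, 0.0, -7.8]
finger_gap: 27.8
finger_force: 20.0
```

```bash
python3 -c "from h import *; beam_tilt()"
```

```text
side slope deg 0.19 z at tool 85.1 n 632 t -201.0 139.0
scene slope deg 0.2 z at tool 83.6 n 535 t -204.0 81.0
F [-0.33 -0.21 -7.52] M [ 0.036  0.087 -0.003] std [0.021 0.028 0.024]
6.15 [469.2  36.9  59.9] [-3.1415 -0.      1.3965] 27.767066710400524 19.99873548746109
```

```bash
cat >> h.py <<'E'
def avg(n=16):
    A=[]
    for _ in range(n):
        manip.camera('wrist'); s=manip.read_state(); A.append(np.r_[s['wrist_force'],s['moment']])
    A=np.array(A); print('avg',A.mean(0).round(3),'sem',(A.std(0)/n**.5).round(3),s['clock'],s['eef_pos'].round(1)); return A.mean(0)
E
python3 -c "from h import *; avg()"
```

```text
avg [-0.028 -0.139 -7.788  0.037  0.051 -0.   ] sem [0.111 0.142 0.133 0.009 0.006 0.008] 6.95 [469.2  36.8  59.9]
```

Emit:
servo_tool([
  [[0,0,-0.005,0,0,0,0.85],[0,0,-0.01,0,0,0,0.85],[0,0,-0.01,0,0,0,0.85],[0,0,-0.01,0,0,0,0.5],[0,0,-0.01,0,0,0,0.5],[0,0,-0.01,0,0,0,0.5],[0,0,-0.01,0,0,0,0.5]],
])

```text
clock: 7.65
eef_pos: [469.4, 36.8, 55.2]
eef_rot: [3.141, -0.0, 1.397]
wrist_force: [-0.4, 0.6, 0.4]
finger_gap: 46.8
finger_force: 0.0
```

```bash
python3 - <<'E'
from h import *
beam_tilt();avg()
E
```

```text
side slope deg 0.12 z at tool 80.1 n 626 t -203.0 138.0
scene slope deg -0.03 z at tool 78.5 n 534 t -205.0 79.0
F [ 0.26  0.12 -0.18] M [-0.071  0.081 -0.002] std [0.017 0.023 0.022]
7.95 [469.3  36.9  55. ] [ 3.1415 -0.      1.3965] 46.93711356441688 0.0
avg [ 0.025  0.047  0.121 -0.073  0.064  0.004] sem [0.131 0.076 0.111 0.006 0.009 0.005] 8.75 [469.2  36.9  54.9]
```

Emit:
servo_tool([
  [[-0.005,-0.028,0,0,0,0,0.5],[-0.005,-0.028,0,0,0,0,0.85],[-0.005,-0.028,0,0,0,0,0.85],[-0.005,-0.028,0,0,0,0,0.85],[-0.005,-0.028,0,0,0,0,0.85],[-0.005,-0.028,0,0,0,0,0.85],[-0.005,-0.028,0.003,0,0,0,0.85],[-0.005,-0.028,0.006,0,0,0,0.85],[-0.005,-0.028,0.01,0,0,0,0.85],[-0.005,-0.028,0.01,0,0,0,0.85]],
])

```text
clock: 9.75
eef_pos: [466.7, 22.9, 60.0]
eef_rot: [-3.141, 0.0, 1.397]
wrist_force: [-0.0, -0.8, -6.9]
finger_gap: 28.1
finger_force: 20.0
```

```bash
python3 - <<'E'
from h import *
beam_tilt();avg()
E
```

```text
side slope deg 0.13 z at tool 84.9 n 666 t -114.0 151.0
scene slope deg -0.19 z at tool 83.2 n 502 t -192.0 78.0
F [-0.08 -0.14 -7.91] M [-0.078  0.055 -0.022] std [0.028 0.029 0.019]
10.05 [466.7  22.8  59.9] [-3.1414  0.      1.3965] 28.060440993939366 19.998726546764374
avg [ 5.900e-02 -8.500e-02 -7.922e+00 -8.500e-02  7.600e-02 -3.000e-03] sem [0.096 0.118 0.168 0.008 0.007 0.006] 10.85 [466.8  22.9  60. ]
```

Emit:
servo_tool([
  [[0,0,0.005,0,0,0,0.85],[0,0,0.015,0,0,0,0.85],[0,0,0.03,0,0,0,0.85],[0,0,0.05,0,0,0,0.85],[0,0,0.07,0,0,0,0.85],[0,0,0.085,0,0,0,0.85],[0,0,0.095,0,0,0,0.85],[0,0,0.1,0,0,0,0.85],[0,0,0.1,0,0,0,0.85],[0,0,0.1,0,0,0,0.85]],
], newtons=30)

```text
clock: 11.85
eef_pos: [466.5, 22.9, 109.7]
eef_rot: [-3.141, 0.0, 1.397]
wrist_force: [0.4, -0.4, -8.1]
finger_gap: 28.2
finger_force: 30.0
```

```bash
cat >> h.py <<'E'
def wpost(fn,guess=(630,-69),zt=80):
    c=manip.camera('wrist'); s=manip.read_state(); save(c,fn)
    f=240/np.tan(np.radians(c['vfov'])/2); T=np.array(c['cam_to_world']); v,u=np.mgrid[0:480,0:640]
    dx,dy=u-c['cx'],v-c['cy']; r=np.hypot(dx,dy)+1e-9; th=r/f
    d=np.stack([np.sin(th)*dx/r,np.sin(th)*dy/r,np.cos(th)],-1); z=c['range_z']
    W=(d/d[...,2:]*z[...,None])@T[:3,:3].T+T[:3,3]; W[z<=0]=np.nan
    near=np.hypot(W[...,0]-guess[0],W[...,1]-guess[1])<35
    m=near&(W[...,2]>zt-6)&(W[...,2]<zt+8)
    q=W[m]; print('depth top',m.sum(),q.mean(0).round(1),q.min(0).round(1),q.max(0).round(1))
    D=d@T[:3,:3].T; k=(zt-T[2,3])/D[...,2]; G=T[:3,3]+D*k[...,None]   # rays onto top plane
    g=G[m][:,:2].astype(np.float32); R=cv2.minAreaRect(g); print('ray top rect',R)
    vv,uu=np.nonzero(m); print('pix',uu.mean(),vv.mean(),'brt',c['frame'][m].mean(0))
    print('tcp',s['eef_pos'].round(1),s['eef_rot'].round(4)); return np.array(R[0]),c
E
python3 - <<'E'
from h import *
beam_tilt(); wpost('pics/w2.png')
E
```

```text
side slope deg 0.09 z at tool 134.7 n 727 t -125.0 151.0
scene slope deg -0.07 z at tool 133.0 n 533 t -191.0 88.0
F [-0.09 -0.04 -7.85] M [-0.077  0.071  0.003] std [0.027 0.029 0.025]
12.15 [466.7  22.9 109.8] [-3.1412  0.      1.3966] 27.41434967052421 29.998265504837036
depth top 67 [630.  -63.5  76.9] [621.9 -65.1  74.3] [636.5 -62.2  81.4]
ray top rect ((627.5101928710938, -60.530250549316406), (5.011772632598877, 17.11170768737793), 79.87319946289062)
pix 553.3283582089553 333.94029850746267 brt [131.67164179 130.43283582 132.82089552]
tcp [466.7  22.9 109.8] [-3.1414  0.      1.3965]
```

Emit:
servo_tool([
  [[0.01,-0.01,0,0,0,0,0.85],[0.03,-0.03,0,0,0,0,0.85],[0.06,-0.062,0,0,0,0,0.85],[0.09,-0.093,0,0,0,0,0.85],[0.12,-0.124,0,0,0,0,0.85],[0.15,-0.155,0,0,0,0,0.85],[0.168,-0.174,0,0,0,0,0.85],[0.176,-0.182,0,0,0,0,0.85],[0.176,-0.182,0,0,0,0,0.85],[0.176,-0.182,0,0,0,0,0.85]],
])

```text
clock: 13.2
eef_pos: [554.3, -67.8, 109.8]
eef_rot: [-3.141, -0.0, 1.397]
wrist_force: [-1.1, -0.1, -7.8]
finger_gap: 27.8
finger_force: 30.0
```

```bash
python3 - <<'E'
from h import *
beam_tilt(); wpost('pics/w3.png')
E
```

```text
side slope deg 0.08 z at tool 134.9 n 583 t -123.0 151.0
scene slope deg -0.07 z at tool 133.3 n 515 t -191.0 147.0
F [-0.17  0.05 -7.9 ] M [-0.049  0.087  0.007] std [0.029 0.018 0.02 ]
13.5 [554.6 -67.9 110.1] [ 3.1415 -0.      1.3969] 27.88329462386129 29.998178780078888
depth top 580 [629.1 -69.4  80.3] [622.6 -77.1  74. ] [637.2 -63.   83. ]
ray top rect ((629.190673828125, -69.49964904785156), (16.078760147094727, 15.53693675994873), 0.49197062849998474)
pix 441.44827586206895 248.8155172413793 brt [57.57241379 57.02413793 57.00344828]
tcp [554.7 -67.9 110.1] [ 3.1414 -0.      1.3968]
```

View pics/w3.png

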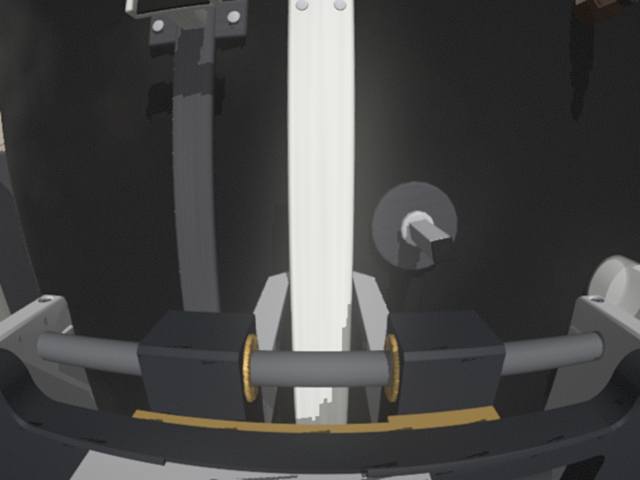

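The wrist view shows the dark post top at about (440,248), beside the level-held arm. This puts the post centre at about (629.3, -69.4). I'll move over it and stop just above contact.

Emit:
servo_tool([
  [[0.01,0,0,0,0,0,0.85],[0.03,-0.002,0,0,0,0,0.85],[0.06,-0.004,0,0,0,0,0.85],[0.09,-0.004,0,0,0,0,0.85],[0.12,-0.004,0,0,0,0,0.85],[0.14,-0.004,0,0,0,0,0.85],[0.15,-0.004,0,0,0,0,0.85],[0.15,-0.004,-0.01,0,0,0,0.85],[0.15,-0.004,-0.025,0,0,0,0.85],[0.15,-0.004,-0.035,0,0,0,0.85]],
])

```text
clock: 14.55
eef_pos: [629.0, -70.1, 91.3]
eef_rot: [-3.14, 0.0, 1.396]
wrist_force: [-0.1, 0.0, -7.8]
finger_gap: 27.8
finger_force: 30.0
```

Emit:
servo_tool([
  [[0,0,-0.01,0,0,0,0.85],[0,0,-0.018,0,0,0,0.85],[0,0,-0.025,0,0,0,0.85],[0,0,-0.029,0,0,0,0.85],[0,0,-0.029,0,0,0,0.85],[0,0,-0.029,0,0,0,0.85]],
])

```text
clock: 15.15
eef_pos: [629.8, -70.2, 78.1]
eef_rot: [3.141, -0.0, 1.397]
wrist_force: [0.4, 0.1, -8.9]
finger_gap: 27.7
finger_force: 30.0
```

```bash
python3 - <<'E'
from h import *
beam_tilt(); avg(10)
for n in('scene','side'):
    c=manip.camera(n); P=cloud(c); s=manip.read_state(); p=s['eef_pos']
    m=(np.hypot(P[...,0]-p[0],P[...,1]-p[1])<20)&(P[...,2]>25)&(P[...,2]<60)
    q=P[m]; print(n,'column',len(q),q.min(0).round(1),q.max(0).round(1))
    v,u=np.nonzero(m); print(u.min(),u.max(),v.min(),v.max())
    im=cv2.cvtColor(c['frame'],cv2.COLOR_RGB2BGR); cu,cv_=int(u.mean()),int(v.mean())
    cv2.imwrite(f'pics/{n}_c.png',cv2.resize(im[cv_-90:cv_+60,cu-100:cu+100],None,fx=2,fy=2))
cv2.imwrite('pics/c1.png',np.hstack([cv2.imread('pics/scene_c.png'),cv2.imread('pics/side_c.png')]))
E
```

```text
side slope deg 0.07 z at tool 103.3 n 531 t -201.0 151.0
scene slope deg -0.1 z at tool 101.6 n 476 t -190.0 149.0
F [-0.04 -0.07 -7.88] M [-0.071  0.063  0.001] std [0.028 0.014 0.042]
15.45 [629.8 -70.1  78.1] [3.1414 0.     1.3966] 27.631580943408302 29.998193085193634
avg [ 0.094 -0.169 -7.748 -0.087  0.077  0.008] sem [0.118 0.117 0.138 0.009 0.009 0.011] 15.95 [629.8 -70.2  78. ]
scene column 78 [619.5 -79.5  25. ] [640.4 -62.   58.2]
352 359 239 250
side column 107 [622.6 -73.8  25.1] [637.5 -55.7  59.9]
305 312 209 224
```

View pics/c1.png

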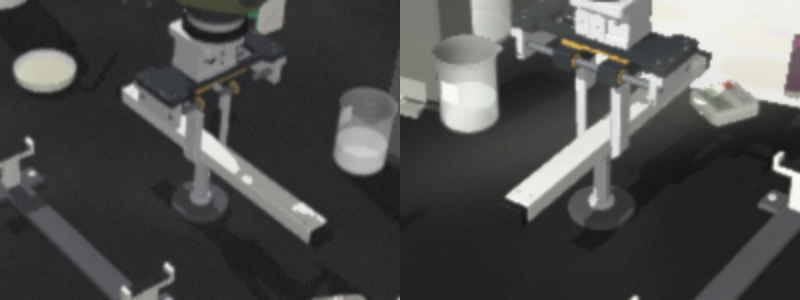

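The arm hangs level just above the column in both views, with the fingers straddling the post. I'll lower it slowly to contact.

Emit:
servo_tool([
  [[0,0,-0.001,0,0,0,0.85],[0,0,-0.002,0,0,0,0.85],[0,0,-0.003,0,0,0,0.85],[0,0,-0.004,0,0,0,0.85],[0,0,-0.005,0,0,0,0.85],[0,0,-0.005,0,0,0,0.85]],
])

```text
clock: 16.65
eef_pos: [629.7, -70.1, 75.3]
eef_rot: [-3.141, -0.0, 1.397]
wrist_force: [0.5, -0.3, -8.0]
finger_gap: 28.0
finger_force: 30.0
```

Emit:
servo_tool([
  [[0,0,-0.001,0,0,0,0.85],[0,0,-0.001,0,0,0,0.85]],
])

```text
clock: 16.85
eef_pos: [629.8, -70.2, 75.1]
eef_rot: [3.141, -0.0, 1.397]
wrist_force: [0.4, -0.4, -6.9]
finger_gap: 27.7
finger_force: 30.0
```

Emit:
servo_tool([
  [[0,0,-0.0005,0,0,0,0.85],[0,0,-0.0005,0,0,0,0.85],[0,0,-0.0005,0,0,0,0.85]],
])

```text
clock: 17.15
eef_pos: [629.8, -70.1, 75.0]
eef_rot: [3.141, -0.0, 1.397]
wrist_force: [-3.1, -0.2, -2.5]
finger_gap: 27.2
finger_force: 30.0
```

```bash
python3 - <<'E'
from h import *
beam_tilt(); avg(6)
E
```

```text
side slope deg 0.09 z at tool 100.2 n 527 t -202.0 152.0
scene slope deg -0.15 z at tool 98.3 n 481 t -193.0 147.0
F [-2.82  0.08 -0.52] M [ 0.003  0.647 -0.004] std [0.033 0.057 0.008]
17.45 [629.8 -70.2  75. ] [ 3.1413 -0.      1.3965] 27.650306079188812 30.00001698732376
avg [-3.706  0.809  2.017  0.031  0.821  0.021] sem [0.078 0.151 0.438 0.009 0.023 0.014] 17.75 [629.8 -70.2  75. ]
```

Emit:
servo_tool([
  [[0,0,0.0003,0,0,0,0.85],[0,0,0.0003,0,0,0,0.85],[0,0,0.0003,0,0,0,0.85]],
], newtons=6)

```text
clock: 18.05
eef_pos: [629.8, -70.2, 75.0]
eef_rot: [3.141, -0.0, 1.397]
wrist_force: [-3.6, 0.2, 4.2]
finger_gap: 28.1
finger_force: 6.0
```

```bash
python3 - <<'E'
from h import *
beam_tilt(); avg(4)
E
```

```text
side slope deg 0.1 z at tool 100.3 n 543 t -200.0 151.0
scene slope deg -0.03 z at tool 98.4 n 480 t -192.0 145.0
F [-3.22  0.37  3.55] M [0.014 0.646 0.015] std [0.018 0.022 0.025]
18.35 [629.8 -70.2  75. ] [3.1413 0.     1.3965] 28.191332983973457 6.000085696578026
avg [-3.349e+00  1.320e-01  4.063e+00  3.000e-03  6.300e-01 -1.100e-02] sem [0.162 0.157 0.315 0.013 0.009 0.008] 18.55 [629.8 -70.2  75. ]
```

Emit:
servo_tool([
  [[0,0,0.0006,0,0,0,0.85],[0,0,0.0006,0,0,0,0.85],[0,0,0.0006,0,0,0,0.85]],
], newtons=3)

```text
clock: 18.85
eef_pos: [629.8, -70.2, 75.0]
eef_rot: [3.141, 0.0, 1.397]
wrist_force: [0.1, -0.2, 0.7]
finger_gap: 28.0
finger_force: 3.0
```

```bash
python3 - <<'E'
from h import *
beam_tilt(); avg(4)
E
```

```text
side slope deg 0.17 z at tool 100.1 n 536 t -201.0 152.0
scene slope deg -0.06 z at tool 98.4 n 470 t -191.0 146.0
F [ 0.9  -0.39 -0.97] M [-0.12  -0.087 -0.018] std [0.026 0.084 0.021]
19.15 [629.8 -70.1  75. ] [ 3.1415 -0.      1.3965] 27.68582021595017 2.999952882528305
avg [ 1.687e+00 -2.980e-01 -3.115e+00 -1.370e-01 -3.050e-01  3.000e-03] sem [0.661 0.102 0.24  0.013 0.016 0.008] 19.35 [629.8 -70.2  75. ]
```

Emit:
servo_tool([
  [[0,0,0,0,0,0,0.68],[0,0,0,0,0,0,0.66],[0,0,0,0,0,0,0.64],[0,0,0,0,0,0,0.62]],
])

```text
clock: 19.75
eef_pos: [629.7, -70.1, 75.2]
eef_rot: [3.142, -0.0, 1.396]
wrist_force: [0.0, -0.8, 0.3]
finger_gap: 35.7
finger_force: 0.0
```

```bash
python3 - <<'E'
from h import *
beam_tilt(); beam_tilt()
E
```

```text
side slope deg 0.18 z at tool 100.3 n 512 t -203.0 151.0
scene slope deg -0.12 z at tool 98.2 n 470 t -191.0 148.0
F [ 0.43 -0.03  0.1 ] M [-0.075  0.047 -0.008] std [0.035 0.016 0.017]
20.05 [629.7 -70.1  75.1] [-3.1415 -0.      1.3965] 35.61011479853828 0.0
side slope deg 0.27 z at tool 100.1 n 514 t -202.0 152.0
scene slope deg -0.06 z at tool 98.1 n 484 t -191.0 150.0
F [ 0.25 -0.23 -0.07] M [-0.077  0.076  0.002] std [0.018 0.031 0.019]
20.35 [629.7 -70.1  75.2] [ 3.1416 -0.      1.3965] 35.467472336665026 0.0
```

The arm is free of the fingers and level on the post. I'll open wider and go straight up.

Emit:
servo_tool([
  [[0,0,0,0,0,0,0.5],[0,0,0,0,0,0,0.4],[0,0,0,0,0,0,0.4],[0,0,0.02,0,0,0,0.4],[0,0,0.06,0,0,0,0.4],[0,0,0.1,0,0,0,0.4],[0,0,0.15,0,0,0,0.4],[0,0,0.2,0,0,0,0.4],[0,0,0.2,0,0,0,0.4],[0,0,0.2,0,0,0,0.4]],
])

```text
clock: 21.35
eef_pos: [629.8, -70.2, 175.7]
eef_rot: [3.141, -0.0, 1.397]
wrist_force: [0.8, 0.4, -0.1]
finger_gap: 56.5
finger_force: 0.0
```

```bash
python3 - <<'E'
from h import *
for k in range(2):
  for n in('scene','side'):
    c=manip.camera(n); P=cloud(c).reshape(-1,3); p=np.array([629.7,-70.1]); d=np.array([np.cos(1.3965),np.sin(1.3965)])
    t=(P[:,:2]-p)@d; l=(P[:,:2]-p)@[-d[1],d[0]]; m=(abs(l)<11)&(abs(t)<230)&(abs(P[:,2]-100)<30)&(c['frame'].reshape(-1,3).min(1)>110)
    t,z=t[m],P[m,2]
    for _ in range(4): q=np.polyfit(t,z,1); g=z-np.polyval(q,t)>-3; t,z=t[g],z[g]
    print(n,np.degrees(np.arctan(q[0])),q[1],len(t),t.min(),t.max())
  for _ in range(8): manip.camera('wrist')
save(manip.camera('side'),'pics/end.png'); s=manip.read_state(); print(s['clock'],s['eef_pos'],s['qd'].round(3))
E
```

```text
scene 0.07989025260661144 98.41816329640226 780 -190.42326879216614 148.41893684716777
side 0.1863915356720851 100.25942461029551 973 -200.21920536303858 151.45255631670196
scene 0.08955781093060171 98.61785627102012 778 -193.54709264621647 149.13726952082433
side 0.23523921986586874 100.2717088095782 970 -199.473042498971 151.67067215900127
22.4 [629.73745404 -70.18336796 175.15627633] [ 0.001 -0.    -0.001 -0.002  0.    -0.   ]
```

View pics/end.png

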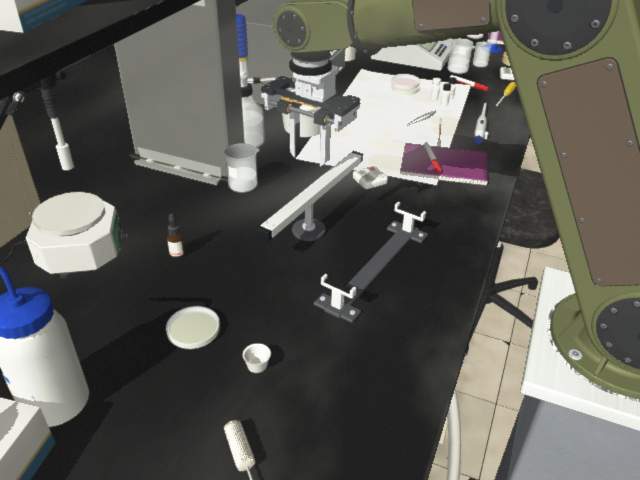

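The arm sits level on the post alone, spanning (265,230) to (360,157). The gripper is clear above it, and the timer, cup and dish look to be where they started.

```bash
python3 -c "from cell import manip; print(manip.sign_off())"
```

```text
the job is handed in; nothing more can be done
None
```

The arm is balanced level on the post alone, with the gripper clear above it; its balance point turned out to be about 20 mm from centre toward the +y end, and the job was handed in at about 22 s.

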